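Bring the gauging slide to its detent and hold it for the reading

ROBOT

A 6-joint arm with a two-finger parallel gripper is mounted at the origin on the work surface. World frame = base frame: x ahead of the robot, y to its left, z up, the work surface at z = 0. Lengths are in m, angles in rad, forces in N, time in s.
With the tool pointing down it reaches from about 0.3 to 0.775 m from the base axis. Payload 14.6 kg.
Tool frame: the origin (TCP) lies at the very end of the fingers, on their centre line; the grasp point (between the pads) lies 19 mm behind it; z points along the fingers, y is the line along which they close (so a half turn about z gives the same grasp; the last joint's range is limited). The gripper opens to 85 mm and grips with 20 to 120 N. Pads are 22 mm wide; open, the fingers measure 114 mm over their backs; the gripper's body (76 mm by 85 mm) begins 54 mm behind the grasp point. The pads swing forward as they close: fully open they stand 13 mm farther back than shut.
Start: joints at [-1.216, 0.3, 1.521, -0, 1.321, -0.067], TCP at [0.225, -0.502, 0.231] pointing down, gripper open.
Joint ranges: [-3.03, 3.03], [-0.79, 2.21], [0.23, 2.52], [-1.04, 4.18], [0, 3.07], [-2.55, 2.55]. Speed limits (rad/s): [2.22, 2.22, 2.57, 3.14, 3.14, 3.14].

INTERFACE

Orientations are given as a unit quaternion [w, x, y, z].
In Python, from workcell import monitor, cams, job gives the robot as it stands.
- The arm moves only by the tool arm_command, never from a script. Its argument "motion" is a list of rows, each an object with "jaw": the closure, from -1 (fully open) to 1 (shut), so that 0 is half open; "slide": the shift along the world's x, y, z in cm, a list of three; "yaw": the turn about the world's z in rad. In form: [{"jaw": jaw, "slide": [tx, ty, tz], "yaw": yaw}, ...]. A call has 1 to 12 rows; each row shifts and turns the commanded pose from where the row before left it; what a row does not reach is not made up. A row lasts 1/8 s, in which the tool goes at most 62.5 mm and 10.7 degrees, less where a joint would pass 70% of its speed; a pose out of reach is approached as far as the arm can. A call with a gripper value outside its range is refused whole. The fingers move at their own pace and stop on an object; the grip force is fixed at half the most. Time passes only in rows, so rows that do not move let the fingers close. It gives the time, the measured TCP pose, the force, the opening and the grip force at its end, in the units of the state.
- monitor.observe(): the state, without advancing time (a new reading comes with each control period).
- cams.read_camera(name): name is "side" or "top"; returns (picture, depth): 480x640x3 uint8, red, green, blue; 480x640 float32, m along the optical axis (not along the pixel's ray), 0 where there is no reading.
- cams.camera_params(name): a dict with "camera_matrix" (3x3 intrinsics, pixels), "eye" and "attitude" of the camera in the world. Camera axes: x right, y down, z forward; pixel columns grow to the right and rows downward; lengths in m; the calibration is good to about 2 mm. A picture is of the moment at which its call begins. camera_params takes no time and is no camera call.
- job.job_done(): hands the job in; it is judged then, once.
The state is a dict: "time": time; "joint_pos": joint angles; "qd": joint speeds; "joint_torque": joint torques, N m; "ee_pos": TCP position; "orientation": TCP orientation; "force": force on the tool from outside, world axes, zero at the start; "ft_torque": the same for the moment, N m; "opening": opening from 0.0 (shut) to 1.0 (fully open); "grip_force": force on a finger pad.
Only numpy, scipy, OpenCV 4.12 (cv2) and the standard library are available. Lean on these libraries where they do the work, as an engineer would, in place of code of your own. Each camera call takes 0.05 s, during which the arm holds its last target. There are 200 camera calls.

TASK

On the inspection bench, first slide the transport lock knob of the gauging slide fully to its end stop, which frees the carriage. Then take the carriage's black grip between the fingers, slide the carriage along the rail until you feel the ball drop into the detent notch below the dial indicator, and finish holding the carriage still there, the grip still pinched between the fingers. Leave the loose things lying around it alone.

Things in the scene. Friction and masses are not known exactly. Their poses are not given: they have to be found in the camera images.
- slide_base: Grey base plate of the gauging slide, 190 (x) by 390 (y) by 20 mm high, fixed on the table, turned by up to 0.3 rad. Origin: centre of its underside. A steel rail 30 mm wide runs along its y axis, top 38 mm above the table; the carriage slides towards the base's +y. All parts of the slide have axes parallel to the base's.
- carriage: Aluminium plate 150 (x) by 80 (y) by 14 mm on the rail, a U-shaped block (top 86 mm above the table) clamped on its rear. Origin: its underside, 38 mm above the table, over the rail. Starts within 3 mm of home (y = -30 mm in the base's frame), travels 140 mm to +y, friction 1.5 N, stays where left. Its latch arm (-y end) is caught by the lock's hook until the lock has moved 33 mm.
- carriage_grip (a point): Point in the carriage's upright black grip, 78 mm above the table. The grip is a block 24 mm (x) by 20 mm (y, along the rail), from the plate's top at 52 mm to 98 mm above the table, 60 mm to the -x (front) side of the carriage's origin, level with it along y. Pinch it from above, best along the rail.
- lock (a joint): Transport lock: how far its knob has been slid, in m; 0 = fully locked, 0.040 = end stop, unlocked. Starts between 0 and 6 mm; slides along the base's -x (towards the robot side) with about 2.5 N of friction and stays where it is left.
- lock_grip (a point): Point in the lock's upright black knob, 55 mm above the table. The knob is 22 (x) by 22 (y) mm, from 29 to 75 mm above the table, near the base's -y end (160 mm from its origin), on a steel slide plate 29 mm high with an upright hook 52 mm to its +y side (to 53 mm above the table). Pinch it from above along x or y.
- detent: Detent block, clamped somewhere along the base's rear (+x) edge: two steel ridges (8 mm round, 13 mm apart, lying along x) on the base with the notch between, and a column behind with a dial indicator (dial 42 mm wide, its top 162 mm above the table) over the block's path. Origin: on the base's top (20 mm above the table), in the middle of the notch along y.
- notch (a point): Notch middle, 8 mm over the detent's origin. The carriage's ball sits in it when the carriage's origin has the same y in the base's frame, 67 to 115 mm from the start. Some 6 to 13 mm before it the carriage resists (about 10 N, ball climbing the first ridge), then is drawn in by itself, then resists again if pushed on. Left free within 3 mm of the notch, it centres itself.
- block_a: Loose machined aluminium U-block, 44 x 50 x 34 mm, on the table in front of the base; leave alone. Origin: centre of its underside.
- block_b: Loose machined aluminium U-block, 44 x 50 x 34 mm, on the table behind the base; leave alone. Origin: centre of its underside.
- setting_ring: Loose steel setting ring, 36 mm wide, 14 mm high, on the rear -y corner of the base; leave alone. Origin: centre of its underside.
- caliper: Dial caliper, 190 mm long, 15 mm high, lying on the table behind the base; leave alone. Origin: centre of its underside.
- tape_roll: Roll of tape, 90 mm wide, 24 mm high, on the table at the left; leave alone. Origin: centre of its underside.
- weight: Brass weight, 40 mm wide, 46 mm high, on the table at the right; leave alone. Origin: centre of its underside.
- marker: Black marker pen, 100 mm long, 16 mm thick, on the table at the right; leave alone. Origin: centre of its underside.

How it is judged:
By the outcome, as a careful person would: the job done as asked, in the order asked, and still so for the second after the job is handed in, while the arm keeps its last pose, push and grip.
It also fails if it takes over 61 s, if anything falls off the work surface, if the arm or the gripper's body presses on something with over 40 N, if the wrist force passes 120 N, or if a joint passes its speed limit or range.

## Working session

There is one attempt and no reset: what is moved stays moved. The work goes in short steps, Python scripts to look and compute and a tool call to move; the robot and the scene stay as the last step left them, time stands still between calls to the robot, and variables do not carry over. Pictures are saved under pics/ and viewed, at most 10 in all, crops included, and the job is handed in when it is done.

Besides the shell and the picture viewer there is one more tool, called after "Call:" by a JSON object that holds its "api" and its "payload". arm_command: Moves the arm, as the interface text tells. Its arguments: {"type":"object","properties":{"motion":{"type":"array"}},"required":["motion"]}

```bash
mkdir -p pics; cat > h.py <<'E'
import numpy as np, cv2
from workcell import monitor, cams, job
from scipy.spatial.transform import Rotation as R
def P(name):
    p=cams.camera_params(name); K=np.array(p["camera_matrix"]); a=np.array(p["attitude"])
    M=a if a.shape==(3,3) else R.from_quat(a,scalar_first=True).as_matrix()
    return K,np.array(p["eye"]),M
def snap(name,tag):
    im,d=cams.read_camera(name); cv2.imwrite(f"pics/{tag}.png",im[:,:,::-1]); np.save(f"pics/{tag}.npy",d); return im,d
def ray(name,u,v,z):
    K,e,M=P(name); r=M@np.linalg.inv(K)@[u,v,1]; return e+r*(z-e[2])/r[2]
def pts(name,d):
    K,e,M=P(name); v,u=np.mgrid[:480,:640]
    c=np.stack([(u-K[0,2])/K[0,0]*d,(v-K[1,2])/K[1,1]*d,d],-1); return c@M.T+e
E
python3 - <<'E'
from h import *
for n in("top","side"):
    snap(n,n+"0"); print(n,P(n))
s=monitor.observe();print(s["time"],s["ee_pos"],s["orientation"])
E
```

```text
top (array([[518.40768848,   0.        , 311.27529894],
       [  0.        , 518.40768848, 239.51270017],
       [  0.        ,   0.        ,   1.        ]]), array([ 0.43221372, -0.03419254,  1.15634804]), array([[ 0.01023064, -0.99477318,  0.10159555],
       [-0.99967834, -0.00781703,  0.02412679],
       [-0.02320651, -0.1018097 , -0.99453318]]))
side (array([[449.19878617,   0.        , 306.33707692],
       [  0.        , 449.19878617, 235.61617867],
       [  0.        ,   0.        ,   1.        ]]), array([ 0.40082793, -0.94954146,  0.70121184]), array([[ 0.98283954, -0.11371071,  0.14524573],
       [-0.18375429, -0.53460186,  0.82488497],
       [-0.01614962, -0.83741908, -0.54632268]]))
0.1 [ 0.22510885 -0.50161124  0.23081105] [-4.73412915e-04  9.77840167e-01  2.09352284e-01 -7.23230161e-05]
```

View pics/top0.png

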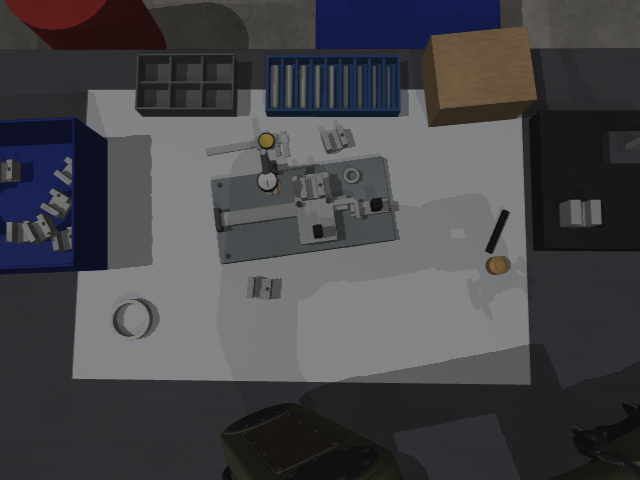

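View pics/side0.png

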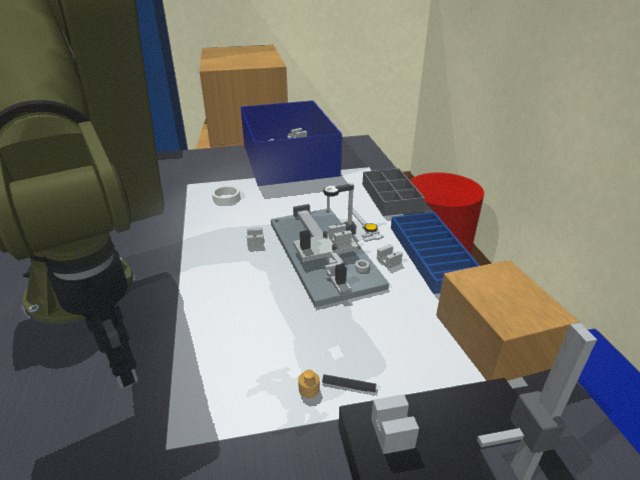

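The top view shows the base with corners near (212,178), (383,157), (397,239) and (221,262). The carriage grip is at (318,231), the lock knob at (376,204) and the dial at (267,181). I'll enlarge that area.

```bash
python3 - <<'E'
from h import *
im=cv2.imread("pics/top0.png"); c=im[120:270,205:405]
cv2.imwrite("pics/crop0.png",cv2.convertScaleAbs(cv2.resize(c,None,fx=4,fy=4,interpolation=cv2.INTER_CUBIC),alpha=1.5))
X=pts("top",np.load("pics/top0.npy"))
for z0,z1 in((.09,.104),(.069,.078)):
    m=(X[...,2]>z0)&(X[...,2]<z1); m[:120]=0;m[270:]=0;m[:,:205]=0;m[:,405:]=0
    n,l,s,c=cv2.connectedComponentsWithStats(m.astype(np.uint8))
    for i in range(1,n):
        if s[i,4]>15: print(z0,s[i],c[i],X[l==i].mean(0))
# base plate rect
m=((X[...,2]>.014)&(X[...,2]<.027)); m[:120]=0;m[270:]=0;m[:,:205]=0;m[:,405:]=0
n,l,s,c=cv2.connectedComponentsWithStats(m.astype(np.uint8)); i=1+s[1:,4].argmax()
print(cv2.minAreaRect(X[l==i][:,:2].astype(np.float32)*1000))
for u,v in((212,178),(383,157),(397,239),(221,262)): print(ray("top",u,v,.02))
E
```

```text
0.09 [313 224  10  13 112] [317.53571429 230.02678571] [ 0.5600501  -0.02118914  0.09790791]
0.069 [372 198  11  11 101] [376.86138614 202.9009901 ] [ 0.6213785  -0.14540398  0.07445493]
((616.0772705078125, 14.808822631835938), (191.14669799804688, 390.7596435546875), 8.400632858276367)
[0.68512813 0.21735082 0.02      ]
[ 0.73477785 -0.16494581  0.02      ]
[ 0.55090735 -0.19489318  0.02      ]
[0.49693223 0.19180884 0.02      ]
```

View pics/crop0.png

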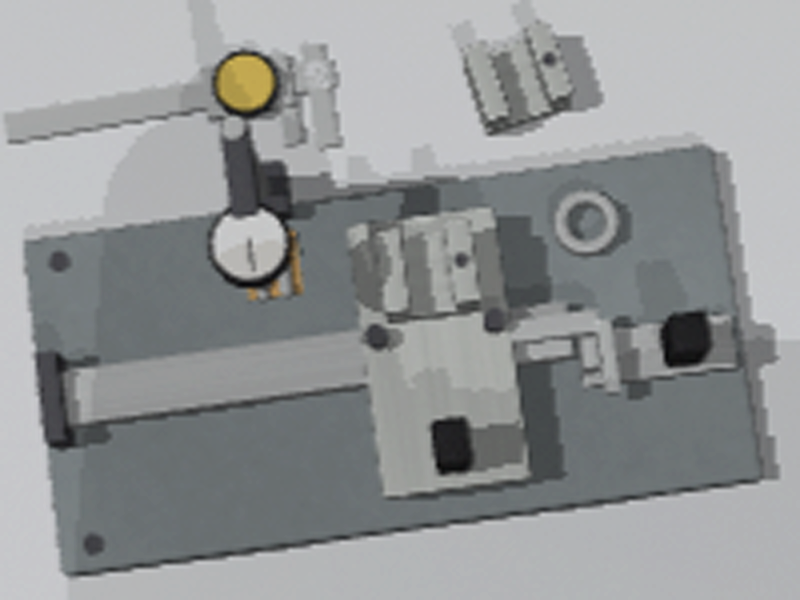

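Call:
{"api": "arm_command", "payload": {"motion": [{"jaw":0,"slide":[2,1.8,0],"yaw":-0.1},{"jaw":0,"slide":[3.6,3.25,0],"yaw":-0.1},{"jaw":0,"slide":[3.8,3.4,0],"yaw":-0.08},{"jaw":0,"slide":[3.8,3.4,0],"yaw":0},{"jaw":0,"slide":[3.8,3.4,0],"yaw":0},{"jaw":0,"slide":[3.8,3.4,0],"yaw":0},{"jaw":0,"slide":[3.8,3.4,-1],"yaw":0},{"jaw":0,"slide":[3.8,3.4,-2],"yaw":0},{"jaw":0,"slide":[3.8,3.4,-2],"yaw":0},{"jaw":0,"slide":[3.8,3.4,-2],"yaw":0},{"jaw":0,"slide":[3.6,3.4,-2],"yaw":0},{"jaw":0,"slide":[0,0,0],"yaw":0}]}}

```text
time: 1.6
ee_pos: [0.6218, -0.1425, 0.1385]
orientation: [-0.001, 0.997, 0.073, -0.002]
force: [-0.4, -1.0, 0.8]
opening: 0.503
grip_force: 0.0
```

```bash
python3 - <<'E'
from h import *
X=pts("top",np.load("pics/top0.npy"))
def b(p): # world->base frame
    t=np.radians(8.1); d=np.asarray(p)[...,:2]-[.616,.0148]
    return np.stack([d@[np.cos(t),np.sin(t)],d@[-np.sin(t),np.cos(t)]],-1)*1000
print("dial",X[178:186,264:272,2].mean(), b(ray("top",267.5,181.2,X[181,267,2])))
for u in(252,275,297): print(u, b(ray("top",205+u/4,120+285/4,.028)))
m=(X[178:186,264:272]); print(b(m.reshape(-1,3)).mean(0))
print("z",np.round(X[188:195,262:284,2]*1000).astype(int))
print("grip",b([.5600,-.0212]),"knob",b([.6214,-.1454]))
s=monitor.observe();print(s["time"],s["ee_pos"],s["opening"],s["force"],R.from_quat(s["orientation"],scalar_first=True).as_matrix()[:,1])
snap("side","side1")
im=cv2.imread("pics/side1.png")[190:330,250:410]; cv2.imwrite("pics/side1c.png",cv2.resize(im,None,fx=4,fy=4,interpolation=cv2.INTER_CUBIC))
E
```

```text
dial 0.17563727789455025 [40.7211165  57.02862158]
252 [48.36064571 69.187949  ]
275 [46.63480945 56.5497642 ]
297 [44.98485475 44.46725502]
[36.46710672 55.77530262]
z [[157 156 158 158 160 156 159 160 161 161 160 159 159 155  29  27  26  24
   19  18  22  25]
 [158 159 163 160 160 158 161 160 157 158 158 156 151  30  29  26  20  26
   25  22  22  21]
 [151 161 161 159 159 157 160 162 161 156 155 151  22  22  27  33  20  23
   25  23  18  21]
 [ 22  21 149 157 157 153 156 157 153 110 101  24  22  26  26  26  23  23
   25  16  24  18]
 [ 20  19  22  21  20  22  22  27 103  98  27  24  21  27  31  23  28  24
   20  16  16  24]
 [ 22  21  24  24  24  22  22  27  33  27  28  24  25  27  28  27  25  23
   21  23  19  15]
 [ 20  22  22  20  19  22  21  21  28  30  28  19  20  19  21  19  18  21
   22  21  20  20]]
grip [-60.51376918 -27.75038269] knob [ -17.2262496  -159.36265662]
1.6 [ 0.62179426 -0.14252397  0.13853927] 0.5027199347163238 [-0.41482339 -0.97211393  0.84297934] [ 0.14473134 -0.98946934 -0.00180873]
```

View pics/side1c.png

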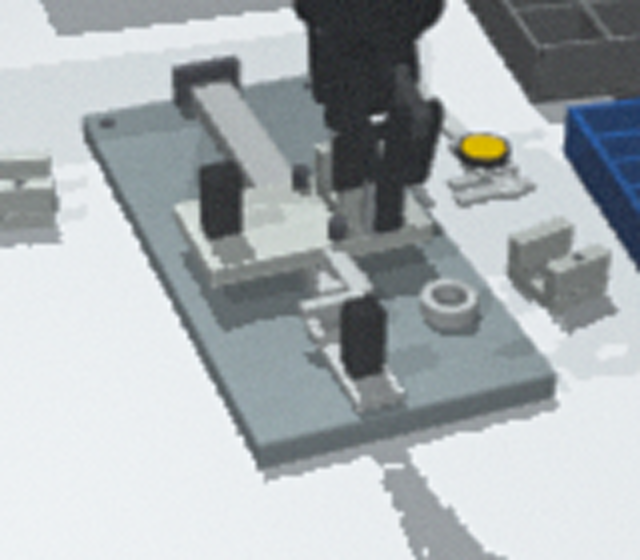

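The side view shows the open fingers hovering behind and above the knob at (363,335), with free space around it. I'll go down partway.

Call:
{"api": "arm_command", "payload": {"motion": [{"jaw":0,"slide":[0,0,-1.5],"yaw":0},{"jaw":0,"slide":[0,0,-2],"yaw":0},{"jaw":0,"slide":[0,0,-1.5],"yaw":0},{"jaw":0,"slide":[0,0,0],"yaw":0},{"jaw":0,"slide":[0,0,0],"yaw":0}]}}

```text
time: 2.28
ee_pos: [0.6214, -0.1455, 0.0917]
orientation: [0.0, 0.997, 0.071, 0.0]
force: [0.8, 0.6, 1.1]
opening: 0.502
grip_force: 0.0
```

```bash
python3 - <<'E'
from h import *
snap("side","side2")
im=cv2.imread("pics/side2.png")[190:330,250:410]; cv2.imwrite("pics/side2c.png",cv2.resize(im,None,fx=4,fy=4,interpolation=cv2.INTER_CUBIC))
E
```

```text
(no output)
```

View pics/side2c.png

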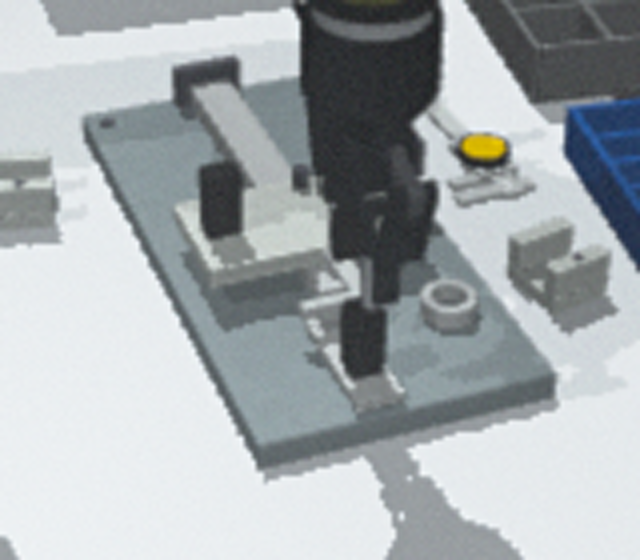

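The near finger tip is at crop (385,300) and the knob top centre at (363,308). I'll check both against their projections.

```bash
python3 - <<'E'
from h import *
K,e,M=P("side")
def pr(p): c=K@(M.T@(np.array(p)-e)); q=c[:2]/c[2]; return (q-[250,190])*4
y=np.array([-.141,.990,0])
t=np.array([.6214,-.1455,.0917])
for k in(.020,.034,-.020,-.034): print(k,pr(t+k*y+[0,0,.005]))
print("knob top",pr([.6214,-.1454,.075]),"base",pr([.6214,-.1454,.029]))
E
```

```text
0.02 [350.24639983 253.27272761]
0.034 [341.26461669 240.25796857]
-0.02 [377.00141357 292.04120505]
-0.034 [386.76887832 306.19443032]
knob top [362.40263503 302.70101196] base [360.41743712 364.99428889]
```

Call:
{"api": "arm_command", "payload": {"motion": [{"jaw":0,"slide":[0,0,-1.8],"yaw":0},{"jaw":0,"slide":[0,0,-1.8],"yaw":0},{"jaw":0,"slide":[0,0,-1.5],"yaw":0},{"jaw":0,"slide":[0,0,-0.2],"yaw":0},{"jaw":0.3,"slide":[0,0,0],"yaw":0},{"jaw":0.6,"slide":[0,0,0],"yaw":0},{"jaw":1,"slide":[0,0,0],"yaw":0},{"jaw":1,"slide":[0,0,0],"yaw":0},{"jaw":1,"slide":[0,0,0],"yaw":0}]}}

```text
time: 3.45
ee_pos: [0.6215, -0.1448, 0.039]
orientation: [-0.0, 0.997, 0.071, 0.0]
force: [-0.8, 5.6, 2.5]
opening: 0.248
grip_force: 59.4
```

Call:
{"api": "arm_command", "payload": {"motion": [{"jaw":1,"slide":[-0.5,-0.07,0],"yaw":0},{"jaw":1,"slide":[-0.6,-0.08,0],"yaw":0},{"jaw":1,"slide":[-0.6,-0.09,0],"yaw":0},{"jaw":1,"slide":[-0.6,-0.08,0],"yaw":0},{"jaw":1,"slide":[-0.5,-0.07,0],"yaw":0},{"jaw":1,"slide":[-0.3,-0.05,0],"yaw":0},{"jaw":1,"slide":[-0.2,-0.03,0],"yaw":0},{"jaw":1,"slide":[0,0,0],"yaw":0}]}}

```text
time: 4.45
ee_pos: [0.5884, -0.1497, 0.039]
orientation: [-0.0, 0.997, 0.071, 0.001]
force: [-0.6, 5.2, 1.8]
opening: 0.249
grip_force: 59.5
```

Call:
{"api": "arm_command", "payload": {"motion": [{"jaw":1,"slide":[-0.2,-0.03,0],"yaw":0},{"jaw":1,"slide":[-0.2,-0.03,0],"yaw":0},{"jaw":1,"slide":[-0.2,-0.02,0],"yaw":0},{"jaw":1,"slide":[-0.1,-0.02,0],"yaw":0},{"jaw":1,"slide":[0,0,0],"yaw":0}]}}

```text
time: 5.08
ee_pos: [0.584, -0.1503, 0.039]
orientation: [0.0, 0.997, 0.071, 0.004]
force: [24.6, 6.8, -11.8]
opening: 0.244
grip_force: 59.3
```

Call:
{"api": "arm_command", "payload": {"motion": [{"jaw":1,"slide":[0.2,0.03,0],"yaw":0},{"jaw":0.3,"slide":[0,0,0],"yaw":0},{"jaw":0,"slide":[0,0,0],"yaw":0},{"jaw":0,"slide":[0,0,0],"yaw":0},{"jaw":0,"slide":[0,0,2.0],"yaw":0},{"jaw":0,"slide":[0,0,3.5],"yaw":0},{"jaw":0,"slide":[0,0,3.5],"yaw":0},{"jaw":0,"slide":[-1,5,0.5],"yaw":0},{"jaw":0,"slide":[-1,5,0],"yaw":0},{"jaw":0,"slide":[-0.4,2.8,0],"yaw":0},{"jaw":0,"slide":[0,0,0],"yaw":0},{"jaw":0,"slide":[0,0,0],"yaw":0}]}}

```text
time: 6.58
ee_pos: [0.5595, -0.0233, 0.1342]
orientation: [0.0, 0.997, 0.071, 0.001]
force: [0.0, -0.7, 0.1]
opening: 0.504
grip_force: 0.0
```

```bash
python3 - <<'E'
from h import *
snap("side","side3"); print(monitor.observe()["ee_pos"])
im=cv2.imread("pics/side3.png")[190:330,250:410]; cv2.imwrite("pics/side3c.png",cv2.resize(im,None,fx=4,fy=4,interpolation=cv2.INTER_CUBIC))
K,e,M=P("side")
for z in (.075,.029):
  for p in ([.6214,-.1454,z],[.5835,-.1508,z]):
    c=K@(M.T@(np.array(p)-e)); print((c[:2]/c[2]-[250,190])*4)
E
```

```text
[ 0.5594324  -0.02354077  0.1338791 ]
[362.40263503 302.70101196]
[300.32858641 316.45074343]
[360.41743712 364.99428889]
[299.80655954 379.00512253]
```

View pics/side3c.png

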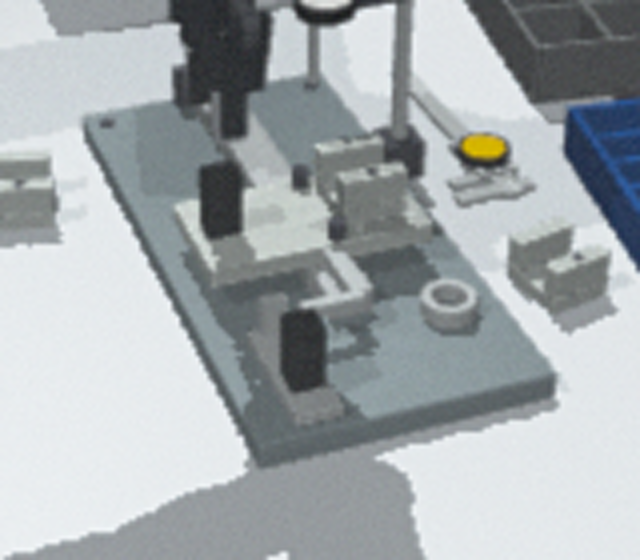

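The knob is now at crop (303,350), at its end stop, and the hook is clear of the latch arm. Next is the carriage grip.

Call:
{"api": "arm_command", "payload": {"motion": [{"jaw":0,"slide":[0.05,0.2,-1.5],"yaw":0},{"jaw":0,"slide":[0,0,-2],"yaw":0},{"jaw":0,"slide":[0,0,-2],"yaw":0},{"jaw":0,"slide":[0,0,-1.6],"yaw":0},{"jaw":0,"slide":[0,0,-0.1],"yaw":0},{"jaw":0.3,"slide":[0,0,0],"yaw":0},{"jaw":0.6,"slide":[0,0,0],"yaw":0},{"jaw":1,"slide":[0,0,0],"yaw":0},{"jaw":1,"slide":[0,0,0],"yaw":0},{"jaw":1,"slide":[0,0,0],"yaw":0}]}}

```text
time: 7.88
ee_pos: [0.5601, -0.0208, 0.0621]
orientation: [0.0, 0.997, 0.071, 0.001]
force: [-1.7, 0.8, 6.4]
opening: 0.226
grip_force: 59.1
```

Call:
{"api": "arm_command", "payload": {"motion": [{"jaw":1,"slide":[-0.07,0.5,0],"yaw":0},{"jaw":1,"slide":[-0.1,0.7,0],"yaw":0},{"jaw":1,"slide":[-0.11,0.8,0],"yaw":0},{"jaw":1,"slide":[-0.12,0.8,0],"yaw":0},{"jaw":1,"slide":[-0.11,0.8,0],"yaw":0},{"jaw":1,"slide":[-0.1,0.7,0],"yaw":0},{"jaw":1,"slide":[-0.07,0.5,0],"yaw":0},{"jaw":1,"slide":[-0.03,0.2,0],"yaw":0},{"jaw":1,"slide":[0,0,0],"yaw":0},{"jaw":1,"slide":[0,0,0],"yaw":0}]}}

```text
time: 9.12
ee_pos: [0.5527, 0.0295, 0.0621]
orientation: [-0.0, 0.997, 0.071, 0.0]
force: [-4.2, 1.2, 7.4]
opening: 0.227
grip_force: 59.6
```

```bash
python3 - <<'E'
from h import *
im,d=snap("side","side4")
c=cv2.imread("pics/side4.png")[180:280,280:380]; cv2.imwrite("pics/side4c.png",cv2.resize(c,None,fx=6,fy=6,interpolation=cv2.INTER_CUBIC))
E
```

```text
(no output)
```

View pics/side4c.png

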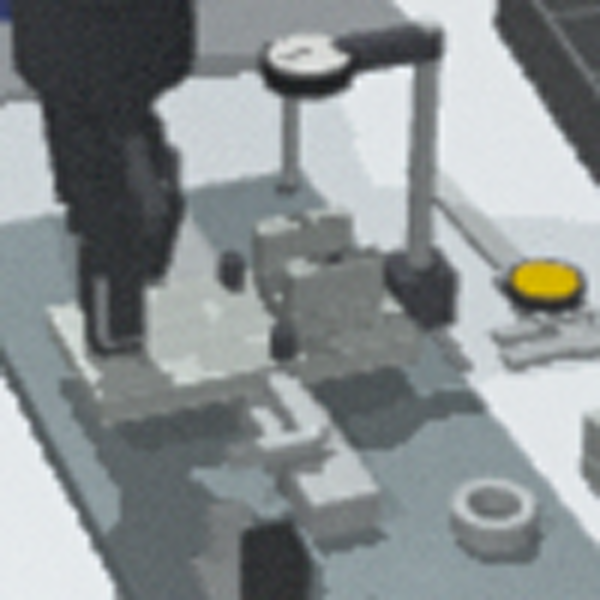

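The grip is pinched, the carriage has followed, and the dial (crop (305,65)) is still ahead. I'll feel forward in smaller steps.

Call:
{"api": "arm_command", "payload": {"motion": [{"jaw":1,"slide":[-0.04,0.3,0],"yaw":0},{"jaw":1,"slide":[-0.04,0.3,0],"yaw":0},{"jaw":1,"slide":[-0.04,0.3,0],"yaw":0},{"jaw":1,"slide":[-0.04,0.3,0],"yaw":0},{"jaw":1,"slide":[0,0,0],"yaw":0}]}}

```text
time: 9.8
ee_pos: [0.551, 0.0415, 0.0621]
orientation: [-0.0, 0.997, 0.071, 0.0]
force: [-5.9, 0.6, 8.9]
opening: 0.226
grip_force: 59.8
```

Call:
{"api": "arm_command", "payload": {"motion": [{"jaw":1,"slide":[-0.03,0.2,0],"yaw":0},{"jaw":1,"slide":[0,0,0],"yaw":0}]}}

```text
time: 10.05
ee_pos: [0.5507, 0.0434, 0.0621]
orientation: [0.0, 0.997, 0.071, 0.0]
force: [-4.7, -0.1, 9.7]
opening: 0.226
grip_force: 59.8
```

Call:
{"api": "arm_command", "payload": {"motion": [{"jaw":1,"slide":[-0.03,0.2,0],"yaw":0},{"jaw":1,"slide":[0,0,0],"yaw":0}]}}

```text
time: 10.3
ee_pos: [0.5504, 0.0454, 0.0621]
orientation: [0.0, 0.997, 0.071, 0.0]
force: [-5.9, 0.2, 8.2]
opening: 0.227
grip_force: 59.8
```

Call:
{"api": "arm_command", "payload": {"motion": [{"jaw":1,"slide":[-0.03,0.2,0],"yaw":0},{"jaw":1,"slide":[0,0,0],"yaw":0}]}}

```text
time: 10.55
ee_pos: [0.5501, 0.0474, 0.0621]
orientation: [0.0, 0.997, 0.071, 0.0]
force: [-5.8, 0.2, 8.1]
opening: 0.225
grip_force: 59.8
```

Call:
{"api": "arm_command", "payload": {"motion": [{"jaw":1,"slide":[-0.03,0.2,0],"yaw":0},{"jaw":1,"slide":[0,0,0],"yaw":0}]}}

```text
time: 10.8
ee_pos: [0.5498, 0.0494, 0.0621]
orientation: [0.0, 0.997, 0.071, 0.0]
force: [-5.5, 0.0, 8.3]
opening: 0.231
grip_force: 59.8
```

Call:
{"api": "arm_command", "payload": {"motion": [{"jaw":1,"slide":[-0.03,0.15,0],"yaw":0},{"jaw":1,"slide":[0,0,0],"yaw":0}]}}

```text
time: 11.05
ee_pos: [0.5496, 0.0508, 0.0621]
orientation: [0.0, 0.997, 0.071, 0.0]
force: [-4.5, -0.6, 9.3]
opening: 0.225
grip_force: 59.6
```

Call:
{"api": "arm_command", "payload": {"motion": [{"jaw":1,"slide":[-0.02,0.15,0],"yaw":0},{"jaw":1,"slide":[0,0,0],"yaw":0}]}}

```text
time: 11.3
ee_pos: [0.5494, 0.0522, 0.0621]
orientation: [0.0, 0.997, 0.071, 0.0]
force: [-4.8, -1.8, 8.7]
opening: 0.223
grip_force: 59.7
```

Call:
{"api": "arm_command", "payload": {"motion": [{"jaw":1,"slide":[-0.03,0.15,0],"yaw":0},{"jaw":1,"slide":[0,0,0],"yaw":0}]}}

```text
time: 11.55
ee_pos: [0.5492, 0.0532, 0.0621]
orientation: [0.0, 0.997, 0.071, 0.0]
force: [-3.8, -6.8, 7.9]
opening: 0.225
grip_force: 59.7
```

Call:
{"api": "arm_command", "payload": {"motion": [{"jaw":1,"slide":[-0.02,0.15,0],"yaw":0},{"jaw":1,"slide":[0,0,0],"yaw":0}]}}

```text
time: 11.8
ee_pos: [0.549, 0.0548, 0.0621]
orientation: [0.0, 0.997, 0.071, 0.0]
force: [-4.7, -3.1, 9.2]
opening: 0.226
grip_force: 59.9
```

Call:
{"api": "arm_command", "payload": {"motion": [{"jaw":1,"slide":[-0.03,0.15,0],"yaw":0},{"jaw":1,"slide":[0,0,0],"yaw":0}]}}

```text
time: 12.05
ee_pos: [0.5487, 0.0564, 0.0621]
orientation: [0.0, 0.997, 0.071, 0.0]
force: [-2.9, -3.9, 7.5]
opening: 0.226
grip_force: 59.8
```

Call:
{"api": "arm_command", "payload": {"motion": [{"jaw":1,"slide":[-0.02,0.15,0],"yaw":0},{"jaw":1,"slide":[0,0,0],"yaw":0}]}}

```text
time: 12.3
ee_pos: [0.5484, 0.0583, 0.0621]
orientation: [-0.0, 0.997, 0.071, 0.0]
force: [-4.2, 0.8, 7.8]
opening: 0.224
grip_force: 59.9
```

Call:
{"api": "arm_command", "payload": {"motion": [{"jaw":1,"slide":[-0.03,0.15,0],"yaw":0},{"jaw":1,"slide":[0,0,0],"yaw":0}]}}

```text
time: 12.55
ee_pos: [0.5482, 0.06, 0.0621]
orientation: [-0.0, 0.997, 0.071, 0.0]
force: [-1.7, 1.1, 6.7]
opening: 0.227
grip_force: 59.9
```

Call:
{"api": "arm_command", "payload": {"motion": [{"jaw":1,"slide":[-0.02,0.15,0],"yaw":0},{"jaw":1,"slide":[0,0,0],"yaw":0}]}}

```text
time: 12.8
ee_pos: [0.5479, 0.0617, 0.0621]
orientation: [-0.0, 0.997, 0.071, 0.0]
force: [-3.0, 3.1, 6.8]
opening: 0.226
grip_force: 60.0
```

Call:
{"api": "arm_command", "payload": {"motion": [{"jaw":1,"slide":[-0.02,0.1,0],"yaw":0},{"jaw":1,"slide":[0,0,0],"yaw":0}]}}

```text
time: 13.05
ee_pos: [0.5478, 0.0628, 0.0621]
orientation: [-0.0, 0.997, 0.071, 0.001]
force: [-3.0, 3.4, 6.5]
opening: 0.226
grip_force: 60.0
```

Call:
{"api": "arm_command", "payload": {"motion": [{"jaw":1,"slide":[-0.01,0.1,0],"yaw":0},{"jaw":1,"slide":[0,0,0],"yaw":0}]}}

```text
time: 13.3
ee_pos: [0.5477, 0.0635, 0.0621]
orientation: [-0.0, 0.997, 0.071, 0.0]
force: [-4.1, 1.2, 7.0]
opening: 0.229
grip_force: 59.9
```

Call:
{"api": "arm_command", "payload": {"motion": [{"jaw":1,"slide":[-0.02,0.1,0],"yaw":0},{"jaw":1,"slide":[0,0,0],"yaw":0}]}}

```text
time: 13.55
ee_pos: [0.5476, 0.0643, 0.0621]
orientation: [0.0, 0.997, 0.071, 0.001]
force: [-2.8, -0.1, 7.2]
opening: 0.225
grip_force: 59.8
```

Call:
{"api": "arm_command", "payload": {"motion": [{"jaw":1,"slide":[-0.02,0.1,0],"yaw":0},{"jaw":1,"slide":[0,0,0],"yaw":0}]}}

```text
time: 13.8
ee_pos: [0.5475, 0.0652, 0.0621]
orientation: [0.0, 0.997, 0.071, 0.001]
force: [-1.3, -1.8, 6.6]
opening: 0.229
grip_force: 59.8
```

Call:
{"api": "arm_command", "payload": {"motion": [{"jaw":1,"slide":[-0.01,0.1,0],"yaw":0},{"jaw":1,"slide":[0,0,0],"yaw":0}]}}

```text
time: 14.05
ee_pos: [0.5474, 0.0657, 0.0621]
orientation: [0.0, 0.997, 0.071, 0.001]
force: [-2.0, -5.9, 7.3]
opening: 0.226
grip_force: 59.8
```

Call:
{"api": "arm_command", "payload": {"motion": [{"jaw":1,"slide":[0.02,-0.15,0],"yaw":0},{"jaw":1,"slide":[0,0,0],"yaw":0},{"jaw":1,"slide":[0,0,0],"yaw":0},{"jaw":1,"slide":[0,0,0],"yaw":0}]}}

```text
time: 14.55
ee_pos: [0.5475, 0.0647, 0.0621]
orientation: [0.0, 0.997, 0.071, 0.001]
force: [-1.4, -1.9, 6.5]
opening: 0.229
grip_force: 59.9
```

```bash
python3 - <<'E'
from h import *
im,d=snap("side","side5")
c=cv2.imread("pics/side5.png")[170:330,250:410]; cv2.imwrite("pics/side5c.png",cv2.resize(c,(600,600),interpolation=cv2.INTER_CUBIC))
s=monitor.observe();print(s["ee_pos"],s["force"])
E
```

```text
[0.54753732 0.06469442 0.06206787] [-2.00390833 -2.88811194  6.49086264]
```

View pics/side5c.png

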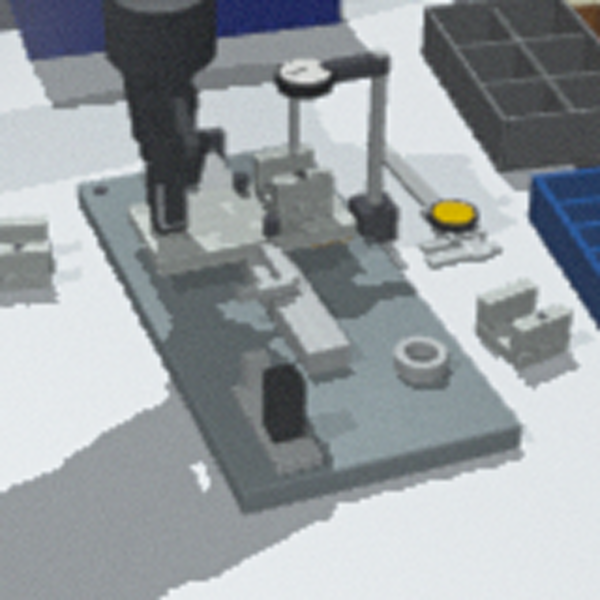

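The block now sits under the dial stem (crop (293,150)), the grip is still held and the lock is still out. The travel of about 86 mm agrees with the dial's measured position. I'll back off 0.5 mm to centre the ball and hand the job in.

Call:
{"api": "arm_command", "payload": {"motion": [{"jaw":1,"slide":[0.01,-0.07,0],"yaw":0},{"jaw":1,"slide":[0,0,0],"yaw":0},{"jaw":1,"slide":[0,0,0],"yaw":0}]}}

```text
time: 14.98
ee_pos: [0.5476, 0.0642, 0.0621]
orientation: [-0.0, 0.997, 0.071, 0.001]
force: [-2.1, 0.2, 6.7]
opening: 0.228
grip_force: 59.9
```

```bash
python3 -c "
from h import *
s=monitor.observe();print(s['ee_pos'],s['force'],s['grip_force'])
print(job.job_done())"
```

```text
[0.54761193 0.06419983 0.06208377] [-2.14364785  0.20092275  6.71622422] 59.882091879844666
the job is handed in; nothing more can be done
None
```

The job is handed in at about 15 s: the lock knob was slid to its end stop, then the carriage was slid about 86 mm into the detent notch, where it is held still with the grip pinched; the loose items were left alone.

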